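# Roll the control jar up the loading gutter and start its reader lane

### The job

Push the blue-capped jar up its lane of the sloped gutter with the fingertips, rolling it over the black crest line so that it comes home against the blue end stop and stays there by itself. Then press the green start button straight behind that same lane fully down and come away. Do not pinch or lift anything, and leave the other button, the orange-capped jar, the tube rack and the reagent bottle alone.

Things in the scene. Friction and masses are not known exactly. Their poses are not given: they have to be found in the camera images.
- gutter: Fixed aluminium gutter rising at 10 degrees, two lanes side by side. Origin: floor surface, on the divider between the lanes, at the crest (black line) where the rise ends. x: uphill along the lanes (10 degrees up); y: across, level, left when looking uphill; z: square to the rising floor. Lane centres at y = +42 (left) and -42 mm (right), 76 mm wide, walls 14 mm high.
- lip (a point): Top inner edge of the blue lip that closes the low end of both lanes, at mid-width (gutter x = -180 mm). The lip is 16 mm high and 6 mm thick; the space beyond it is free. A jar let go before the crest rolls back down to this lip.
- seat (a point): Height and distance uphill of a jar's centre when it is home at the stop, midway between the lanes (each lane's seat: 42 mm to the side of it, along gutter y). Past the crest the floor falls 10 degrees for 60 mm to a blue end stop, 34 mm high: a jar rolls to it by itself and stays. Behind it is a fixed white reader box, 125 x 190 mm, flat top 100 mm above the table, carrying the buttons.
- jar_blue: White plastic jar with a blue cap and a blue band, lying on its side across one of the two lanes, at the start against the low lip (centre at gutter x about -157 mm). A smooth round cylinder of 50 mm diameter and 70 mm length, about 140 to 280 g; smooth slippery plastic, rolls freely. Origin: on its axis at mid-length; y is its axis (cap at +y); x and z turn as it rolls.
- jar_orange: The same jar with an orange cap and band, in the other lane against the low lip; it stays there. Origin on its axis at mid-length, y along its axis.
- start_left (a joint): Green push button of the left lane (gutter y = +42 mm): travel in m, 0 released, about 0.006 fully down. It springs back; fully down takes about 5 N.
- start_left_top (a point): Centre of the top face of the left lane's green button, 28 mm across, on the reader box behind the end stop. It is pressed straight down.
- start_right (a joint): Green push button of the right lane (gutter y = -42 mm): travel in m, 0 released, about 0.006 fully down. It springs back; fully down takes about 5 N.
- start_right_top (a point): Centre of the top face of the right lane's green button, 28 mm across. It is pressed straight down.
- tube_rack: Blue rack of capped sample tubes, 110 x 60 mm, 78 mm high, standing loose on the table beside the gutter's right side. Origin at the centre of its underside.
- reagent: Reagent bottle with a blue cap, 56 mm diameter, 110 mm high, standing loose on the table to the right of the reader box. Origin at the centre of its underside.
Not all that is in view belongs to the job. Leave any pink or turquoise look-alike of the jar_blue alone. There is more than one size of the reagent; the job needs the larger.

How it is judged:
By the outcome, as a careful person would: the job done as asked, in the order asked, and still so for the second after the job is handed in, with the robot touching nothing.
It also fails if it takes over 48 s, if anything falls off the work surface, if the arm or the gripper's body presses on something with over 40 N, if the wrist force passes 120 N, or if a joint passes its speed limit or range.

### The arm

A 6-joint arm with a two-finger parallel gripper is mounted at the origin on the work surface. World frame = base frame: x ahead of the robot, y to its left, z up, the work surface at z = 0. Lengths are in m, angles in rad, forces in N, time in s.
With the tool pointing down it reaches from about 0.375 to 0.975 m from the base axis. Payload 3.8 kg.
Tool frame: the origin (TCP) lies on the centre line of the jaws, within the pads' length; the fingertips stand 14 mm ahead of it and the grasp point (between the pads) lies 5 mm behind it; x points along the fingers, y is the direction in which the jaws open and shut, and the axes are right-handed (so a half turn about x gives the same grasp; the last joint's range is limited). The gripper opens to 85 mm and grips with 20 to 120 N. Pads are 22 mm wide; open, the fingers measure 114 mm over their backs; the gripper's body (76 mm by 85 mm) begins 54 mm behind the grasp point. The pads swing forward as they close: fully open they stand 13 mm farther back than shut.
Start: joints at [1.085, 0.264, 1.604, -0, 1.274, -0.037], TCP at [0.293, 0.608, 0.245] pointing down, gripper open.
Joint ranges: [-2.63, 2.63], [-0.94, 2.18], [0.31, 2.57], [-1.31, 4.45], [0, 2.66], [-2.55, 2.55]. Speed limits (rad/s): [2.57, 2.57, 3.14, 3.14, 3.14, 3.14].

### API

Orientations are given as a rotation vector (axis times angle).
In Python, from workcell import bot gives the robot as it stands.
- The arm moves only by the shell command python3 -m creep 'ROWS' [FORCE]. ROWS is JSON, a list of rows, each an object with "grip": the finger opening in cm, from 0 to 8.54; "dp": the shift along the tool's x, y, z in cm, a list of three; "rotation": the turn, a rotation vector about the tool's x, y, z in rad, a list of three. A call has 1 to 5 rows; each row is the pose to reach, as a shift and turn from the pose commanded when the call began, along the tool's axes at that moment; what a row does not reach only later rows make up. A row lasts 1/12 s, in which the tool goes at most 41.7 mm and 7.16 degrees, less where a joint would pass 70% of its speed; a pose out of reach is approached as far as the arm can. A call with a gripper value outside its range is refused whole. The fingers move at their own pace and stop on an object; FORCE is the grip in N (left out, the last holds). Time passes only in rows, so rows that repeat a pose let the fingers close. It gives the time, the measured TCP pose, the force and the opening at its end, in the units of the state.
- bot.read_state(): the state, without advancing time (a new reading comes with each control period).
- bot.read_camera(name): name is "side" or "top" or "wrist"; returns (picture, depth): 384x512x3 uint8, red, green, blue; 384x512 float32, m along the optical axis (not along the pixel's ray), 0 where there is no reading.
- bot.get_calibration(name): a dict with "fx", "fy", "cx", "cy" (pixels), "rvec" (rotation vector, rad) and "tvec" (3), from world to camera coordinates, as OpenCV has them. Camera axes: x right, y down, z forward; pixel columns grow to the right and rows downward; lengths in m; the calibration is good to about 2 mm. A picture is of the moment at which its call begins: read the wrist's pose just before it. get_calibration takes no time and is no camera call; for the wrist camera it gives the pose at the moment of the call.
- bot.finish_job(): hands the job in, once; it reports no verdict.
The state is a dict: "time": time; "q": joint angles; "joint_vel": joint speeds; "joint_torque": joint torques, N m; "tool_pos": TCP position; "tcp_rot": TCP orientation; "wrist_force": force on the tool from outside, world axes, zero at the start; "torque": the same for the moment, N m; "width": opening from 0.0 (shut) to 1.0 (fully open).
Only numpy, scipy, OpenCV 4.12 (cv2) and the standard library are available. Lean on these libraries where they do the work, as an engineer would, in place of code of your own. Each camera call takes 0.05 s, during which the arm holds its last target.

## Working session

There is one attempt and no reset: what is moved stays moved. The work goes in short steps, Python scripts to look and compute and a shell command to move; the robot and the scene stay as the last step left them, time stands still between calls to the robot, and variables do not carry over. Pictures are saved under pics/ and viewed, and the job is handed in when it is done.

```bash
ls; mkdir -p pics; cat > h.py <<'E'
import numpy as np, cv2
from workcell import bot
def snap(n,out):
    im,d=bot.read_camera(n); c=bot.get_calibration(n)
    cv2.imwrite(f'pics/{out}.png',cv2.cvtColor(im,cv2.COLOR_RGB2BGR)); np.savez(f'pics/{out}.npz',im=im,d=d,**{k:np.array(v) for k,v in c.items()})
    return im,d,c
def load(out): 
    z=np.load(f'pics/{out}.npz'); return z['im'],z['d'],z
def pts(d,c,mask=None):
    R,_=cv2.Rodrigues(np.array(c['rvec'],float)); t=np.array(c['tvec'],float).ravel()
    v,u=np.nonzero((d>0)&(mask if mask is not None else True)); z=d[v,u]
    P=np.stack([(u-c['cx'])/c['fx']*z,(v-c['cy'])/c['fy']*z,z],1)
    return (P-t)@R,u,v
def proj(P,c):
    R,_=cv2.Rodrigues(np.array(c['rvec'],float)); t=np.array(c['tvec'],float).ravel()
    q=np.atleast_2d(P)@R.T+t
    return np.stack([q[:,0]/q[:,2]*c['fx']+c['cx'],q[:,1]/q[:,2]*c['fy']+c['cy']],1)
def rayz(u,v,c,z):
    R,_=cv2.Rodrigues(np.array(c['rvec'],float)); t=np.array(c['tvec'],float).ravel()
    o=-R.T@t; d=R.T@np.array([(u-c['cx'])/c['fx'],(v-c['cy'])/c['fy'],1.])
    return o+d*(z-o[2])/d[2]
E
python3 - <<'E'
from h import *
print(bot.read_state())
snap('top','top0');snap('side','side0')
for n in('top','side'):
    c=bot.get_calibration(n);print(n,c)
E
```

```text
pics
{'time': 0.0, 'q': array([ 1.08508311e+00,  2.64738609e-01,  1.60539018e+00, -3.52524366e-06,
        1.27370032e+00, -3.68751180e-02]), 'joint_vel': array([-2.66233242e-04, -7.23514367e-05,  1.27064138e-03, -1.48340070e-03,
        1.40048629e-03, -1.09294627e-03]), 'joint_torque': array([ 6.31260937e-04, -5.15125179e+01, -3.67307711e+01, -3.67366674e-04,
        1.28690896e-02, -1.67668298e-05]), 'tool_pos': array([0.29255222, 0.60752215, 0.24396306]), 'tcp_rot': array([ 0.3502977 ,  1.54256294, -0.35371657]), 'wrist_force': array([ 0.19920015, -0.51217988,  0.09073926]), 'torque': array([ 0.05113416, -0.02249179,  0.02796131]), 'width': 0.9973604773562917}
top {'fx': 380.565089853429, 'fy': 380.565089853429, 'cx': 258.1190636415322, 'cy': 188.91286710717583, 'rvec': array([ 2.16311631, -2.10042638,  0.24013835]), 'tvec': array([-0.09162191,  0.59728225,  0.91652835])}
side {'fx': 364.0552612611715, 'fy': 364.0552612611715, 'cx': 260.3405340015272, 'cy': 190.24689421036493, 'rvec': array([ 2.16080783, -0.2731893 ,  0.14427973]), 'tvec': array([-0.60094347,  0.1536129 ,  0.97455774])}
```

View pics/top0.png

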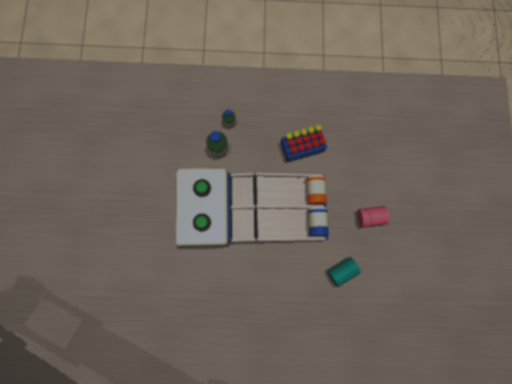

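View pics/side0.png

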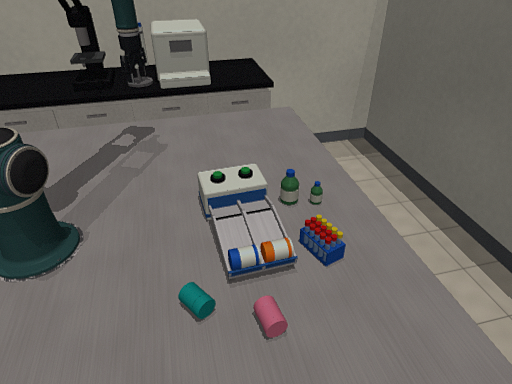

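The top view shows the gutter with the crest line at column 255, the blue jar at about (318,222) and the orange jar at about (317,190). The buttons are at about (202,222) and (202,187). Uphill is image-left. The blue jar is in the lane nearer the robot, in line with the button at (202,222). Next I'll measure these from depth.

```bash
python3 - <<'E'
from h import *
for n in('top0','side0'):
    im,d,c=load(n); P,u,v=pts(d,c); hsv=cv2.cvtColor(im,cv2.COLOR_RGB2HSV)[v,u].astype(int)
    H,S,V=hsv.T
    reg=(P[:,2]>0.01)&(P[:,0]>0.3)&(P[:,0]<0.95)&(abs(P[:,1])<0.4)
    for nm,m in dict(green=(H>45)&(H<75)&(S>130)&(V>60)&(P[:,2]>.095),orange=(H>5)&(H<18)&(S>170),blue=(H>110)&(H<125)&(S>150),table=(abs(P[:,2])<.005)).items():
        m=m&reg if nm!='table' else m
        Q=P[m]
        if nm in('green','blue'):
            mask=np.zeros(d.shape,np.uint8);mask[v[m],u[m]]=1
            k,lab,st,ce=cv2.connectedComponentsWithStats(mask)
            for i in range(1,k):
                if st[i,4]>8:
                    w=Q[lab[v[m],u[m]]==i]; print(n,nm,st[i],w.mean(0).round(4),w.min(0).round(3),w.max(0).round(3), 'top z',np.percentile(w[:,2],90).round(4))
        else: print(n,nm,len(Q),np.median(Q,0).round(4),Q[:,2].max() if len(Q) else 0)
# reader box / gutter from top
im,d,c=load('top0')
for px in [(178,171),(227,171),(227,244),(178,244)]: print(px,rayz(*px,c,.1).round(4))
big=cv2.resize(im[150:270,160:345],None,fx=4.2,fy=4.2,interpolation=cv2.INTER_CUBIC); cv2.imwrite('pics/topcrop.png',cv2.cvtColor(big,cv2.COLOR_RGB2BGR))
im,d,c=load('side0')
big=cv2.resize(im[150:290,180:350],None,fx=4,fy=4,interpolation=cv2.INTER_CUBIC); cv2.imwrite('pics/sidecrop.png',cv2.cvtColor(big,cv2.COLOR_RGB2BGR))
E
```

```text
top0 green [196 181  11  11  95] [0.5891 0.0644 0.1212] [0.577 0.052 0.114] [0.603 0.077 0.125] top z 0.1236
top0 green [196 216  11  12  98] [0.5054 0.0601 0.1211] [0.493 0.048 0.111] [0.518 0.072 0.126] top z 0.1233
top0 orange 161 [ 0.5778 -0.2196  0.0782] 0.08367431975012628
top0 blue [226 110   4   6  18] [0.7993 0.0122 0.0723] [0.794 0.008 0.068] [0.806 0.016 0.076] top z 0.0744
top0 blue [211 132   9   9  62] [0.721 0.038 0.109] [0.711 0.028 0.104] [0.731 0.049 0.113] top z 0.1112
top0 blue [283 138  43  20 160] [ 0.7135 -0.1784  0.044 ] [ 0.691 -0.251  0.014] [ 0.744 -0.137  0.052] top z 0.0491
top0 blue [311 227  16   8 115] [ 0.4952 -0.2263  0.0787] [ 0.487 -0.246  0.067] [ 0.505 -0.209  0.085] top z 0.083
top0 table 146681 [ 4.85e-01 -5.55e-02 -3.00e-04] 0.004998690212809989
side0 green [241 167   9   7  49] [0.5892 0.0588 0.1189] [0.577 0.05  0.113] [0.601 0.073 0.123] top z 0.1217
side0 green [213 171   9   7  51] [0.5054 0.0558 0.1188] [0.494 0.044 0.111] [0.517 0.072 0.123] top z 0.121
side0 orange 294 [ 0.5803 -0.2371  0.0715] 0.10708523434263004
side0 table 93498 [ 0.436  -0.2371 -0.0011] 0.00499817040098343
(178, 171) [0.6303 0.1256 0.1   ]
(227, 171) [0.6344 0.0052 0.1   ]
(227, 244) [ 0.4556 -0.0023  0.1   ]
(178, 244) [0.4523 0.1137 0.1   ]
```

View pics/topcrop.png

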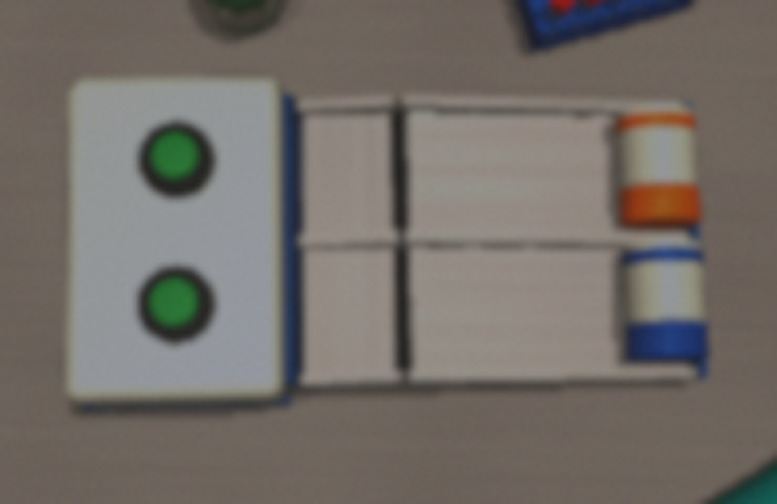

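View pics/sidecrop.png

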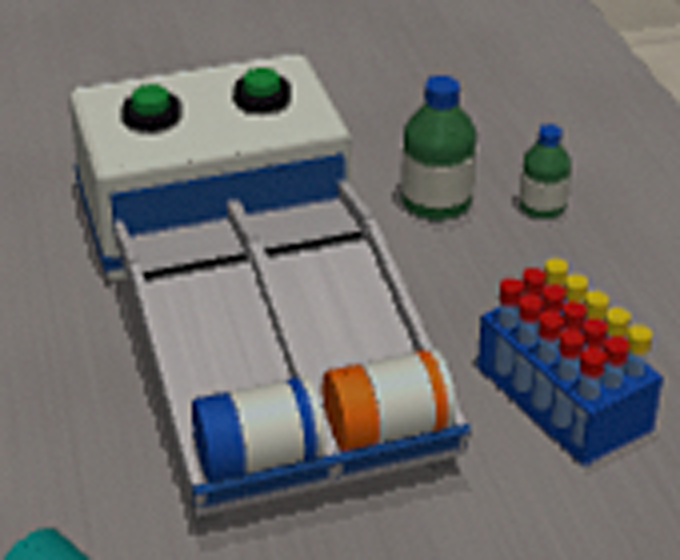

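```bash
python3 - <<'E'
from h import *
im,d,c=load('top0'); P,u,v=pts(d,c); I=im[v,u].astype(int)
hsv=cv2.cvtColor(im,cv2.COLOR_RGB2HSV)[v,u].astype(int)
for nm,(u0,u1,v0,v1) in dict(L=(262,302,213,233),R=(262,302,182,202),Ld=(235,249,213,233),Rd=(235,249,182,202)).items():
    m=(u>=u0)&(u<=u1)&(v>=v0)&(v<=v1); Q=P[m]
    A=np.c_[Q[:,:2],np.ones(len(Q))]; s,_,_,_=np.linalg.lstsq(A,Q[:,2],rcond=None)
    res=Q[:,2]-A@s
    print(nm,len(Q),'slope deg',np.degrees(np.arctan(np.hypot(*s[:2]))).round(2),'dir',(s[:2]/np.hypot(*s[:2])).round(4),'std',res.std().round(4),s.round(4))
# black line
g=im.min(2)
for v0 in list(range(180,203,3))+list(range(212,236,3)):
    row=im[v0,248:264].astype(float).sum(1); k=np.arange(248,264); w=np.clip(row.max()-row-150,0,None); uc=(w*k).sum()/w.sum()
    z=d[v0,int(round(uc))]; p=rayz(uc,v0,c,0.07); print(v0,uc.round(2),p.round(4), P[(u==int(round(uc)))&(v==v0)].round(4))
# gutter wall outer edges
for u0 in (240,270,290):
    print(u0,[ (vv,im[vv,u0].tolist(),P[(u==u0)&(v==vv)].round(3).tolist()) for vv in (173,174,175,176,206,207,208,238,239,240,241,242)])
E
```

```text
L 859 slope deg 9.92 dir [-0.1051  0.9945] std 0.0017 [-0.0184  0.1739  0.0812]
R 860 slope deg 9.88 dir [-0.0456  0.999 ] std 0.0017 [-0.0079  0.174   0.0759]
Ld 312 slope deg 10.2 dir [ 0.0058 -1.    ] std 0.0017 [ 0.001  -0.1798  0.0466]
Rd 313 slope deg 10.36 dir [ 0.0593 -0.9982] std 0.0017 [ 0.0108 -0.1825  0.0412]
180 254.33 [ 0.6205 -0.0635  0.07  ] [[ 0.6229 -0.0628  0.0594]]
183 254.38 [ 0.6127 -0.0638  0.07  ] [[ 0.6141 -0.063   0.0632]]
186 254.39 [ 0.6049 -0.0641  0.07  ] [[ 0.6073 -0.0633  0.0584]]
189 254.62 [ 0.5972 -0.0649  0.07  ] [[ 0.5989 -0.066   0.0613]]
192 254.66 [ 0.5894 -0.0652  0.07  ] [[ 0.5913 -0.0662  0.0603]]
195 254.83 [ 0.5817 -0.0658  0.07  ] [[ 0.5832 -0.0664  0.0619]]
198 254.88 [ 0.574  -0.0662  0.07  ] [[ 0.5761 -0.0667  0.0583]]
201 254.9 [ 0.5664 -0.0664  0.07  ] [[ 0.5677 -0.0669  0.0618]]
212 255.07 [ 0.5385 -0.0677  0.07  ] [[ 0.5393 -0.0676  0.0638]]
215 255.06 [ 0.5309 -0.0678  0.07  ] [[ 0.532  -0.0679  0.0613]]
218 255.1 [ 0.5234 -0.0681  0.07  ] [[ 0.5247 -0.0681  0.0585]]
221 255.26 [ 0.5159 -0.0688  0.07  ] [[ 0.517  -0.0683  0.0598]]
[... 1344 characters left out ...]
108, 0.051]]), (241, [85, 80, 75], [[0.472, -0.111, -0.002]]), (242, [80, 72, 67], [[0.469, -0.111, -0.001]])]
290 [(173, [128, 118, 110], [[0.645, -0.156, 0.058]]), (174, [134, 124, 117], [[0.642, -0.156, 0.06]]), (175, [119, 111, 103], [[0.64, -0.156, 0.057]]), (176, [104, 98, 93], [[0.64, -0.157, 0.046]]), (206, [142, 134, 127], [[0.559, -0.157, 0.056]]), (207, [123, 115, 109], [[0.556, -0.157, 0.056]]), (208, [110, 103, 96], [[0.555, -0.158, 0.045]]), (238, [147, 140, 132], [[0.477, -0.157, 0.061]]), (239, [138, 132, 124], [[0.475, -0.158, 0.057]]), (240, [111, 104, 98], [[0.476, -0.164, -0.002]]), (241, [82, 76, 71], [[0.473, -0.164, 0.0]]), (242, [81, 74, 68], [[0.47, -0.164, 0.003]])]
```

```bash
cat >> h.py <<'E'
from scipy.spatial.transform import Rotation as Ro
yaw=0.049
E3=np.array([-np.sin(yaw),np.cos(yaw),0]); N3=np.array([-np.cos(yaw),-np.sin(yaw),0]); Z3=np.array([0,0,1.])
O=np.array([0.552,-0.067,0.061])
s10,c10=np.sin(np.radians(10)),np.cos(np.radians(10))
def G(x,y,z): return O+x*(c10*E3+s10*Z3)+y*N3+z*(-s10*E3+c10*Z3)
def Rdown(sign=1):
    x=-Z3; y=sign*N3; return Ro.from_matrix(np.stack([x,y,np.cross(x,y)],1))
def delta(p,R):
    s=bot.read_state(); R0=Ro.from_rotvec(s['tcp_rot'])
    print('t',round(s['time'],2),'pos',s['tool_pos'].round(4),'dp cm',(R0.inv().apply(np.array(p)-s['tool_pos'])*100).round(2),'rot',(R0.inv()*R).as_rotvec().round(3))
E
python3 - <<'E'
from h import *
s=bot.read_state(); print(Ro.from_rotvec(s['tcp_rot']).as_matrix().round(3))
j=G(-.157,.042,.025); print('jar',j)
for sg in(1,-1): delta(j-.05*E3+np.array([0,0,.12]),Rdown(sg))
print(G(0,.042,0))
E
```

```text
[[-0.001  0.434  0.901]
 [-0.002  0.901 -0.434]
 [-1.    -0.002 -0.   ]]
jar [ 0.51783614 -0.22782241  0.05835743]
t 0.1 pos [0.2926 0.6076 0.2441] dp cm [  6.71 -69.87  58.93] rot [-2.069e+00 -2.000e-03  1.000e-03]
t 0.1 pos [0.2926 0.6076 0.2441] dp cm [  6.71 -69.87  58.93] rot [1.073e+00 1.000e-03 2.000e-03]
[ 0.51005041 -0.06905718  0.061     ]
```

```bash
R='python3 -m creep'
python3 -m creep '[{"grip":3.5,"dp":[0,-3.1,2.6],"rotation":[0,0,0]},{"grip":3.5,"dp":[0,-6.2,5.2],"rotation":[0,0,0]},{"grip":3.5,"dp":[0,-9.3,7.8],"rotation":[0,0,0]},{"grip":3.5,"dp":[0,-12.4,10.4],"rotation":[0,0,0]},{"grip":3.5,"dp":[0,-15.5,13.0],"rotation":[0,0,0]}]' 20
python3 -m creep '[{"grip":3.5,"dp":[0,-3.1,2.6],"rotation":[0,0,0]},{"grip":3.5,"dp":[0,-6.2,5.2],"rotation":[0,0,0]},{"grip":3.5,"dp":[0,-9.3,7.8],"rotation":[0,0,0]},{"grip":3.5,"dp":[0,-12.4,10.4],"rotation":[0,0,0]},{"grip":3.5,"dp":[0,-15.5,13.0],"rotation":[0,0,0]}]' 20
python3 - <<'E'
from h import *
delta(G(-.157,.042,.025)-.06*E3+np.array([0,0,.12]),Rdown(-1)); print(bot.read_state()['q'].round(3),bot.read_state()['width'])
E
```

```text
time: 0.52
tool_pos: [0.3425, 0.4101, 0.2445]
tcp_rot: [0.35, 1.542, -0.352]
wrist_force: [0.4, 0.1, 0.3]
width: 0.409
time: 0.93
tool_pos: [0.3922, 0.2141, 0.2449]
tcp_rot: [0.351, 1.542, -0.352]
wrist_force: [0.8, -0.8, -0.5]
width: 0.406
t 0.93 pos [0.3922 0.2141 0.2449] dp cm [  6.67 -39.65  33.33] rot [1.074 0.    0.   ]
[ 0.444 -0.18   2.066 -0.     1.256 -0.679] 0.40594496126269697
```

```bash
python3 -m creep '[{"grip":3.5,"dp":[0,-3.1,2.6],"rotation":[0.12,0,0]},{"grip":3.5,"dp":[0,-6.2,5.2],"rotation":[0.24,0,0]},{"grip":3.5,"dp":[0,-9.3,7.8],"rotation":[0.36,0,0]},{"grip":3.5,"dp":[0,-12.4,10.4],"rotation":[0.48,0,0]},{"grip":3.5,"dp":[0,-15.5,13.0],"rotation":[0.6,0,0]}]'
python3 - <<'E'
from h import *
delta(G(-.157,.042,.025)-.06*E3+np.array([0,0,.12]),Rdown(-1))
E
```

```text
time: 1.35
tool_pos: [0.4422, 0.018, 0.2451]
tcp_rot: [0.821, 1.41, -0.821]
wrist_force: [0.9, 0.7, -0.4]
width: 0.409
t 1.35 pos [0.4422 0.018  0.2451] dp cm [ 6.67 -8.25 30.48] rot [ 0.467 -0.    -0.   ]
```

```bash
python3 -m creep '[{"grip":3.5,"dp":[0,-1.0,3.8],"rotation":[0.12,0,0]},{"grip":3.5,"dp":[0,-2.0,7.6],"rotation":[0.24,0,0]},{"grip":3.5,"dp":[0,-3.0,11.4],"rotation":[0.36,0,0]},{"grip":3.5,"dp":[0,-4,15.2],"rotation":[0.467,0,0]},{"grip":3.5,"dp":[0,-5,19.0],"rotation":[0.467,0,0]}]'
python3 - <<'E'
from h import *
delta(G(-.157,.042,.025)-.06*E3+np.array([0,0,.12]),Rdown(-1))
E
```

```text
time: 1.77
tool_pos: [0.4936, -0.1716, 0.2449]
tcp_rot: [1.172, 1.233, -1.172]
wrist_force: [0.3, -0.2, -0.6]
width: 0.416
t 1.77 pos [ 0.4936 -0.1716  0.2449] dp cm [ 6.65  2.14 11.74] rot [ 0.001 -0.     0.   ]
```

```bash
python3 -m creep '[{"grip":3.5,"dp":[0,0.8,4],"rotation":[0,0,0]},{"grip":3.5,"dp":[0,1.6,8],"rotation":[0,0,0]},{"grip":3.5,"dp":[2.0,2.1,11.7],"rotation":[0,0,0]},{"grip":3.5,"dp":[4,2.1,11.7],"rotation":[0,0,0]},{"grip":3.5,"dp":[4,2.1,11.7],"rotation":[0,0,0]}]'
python3 - <<'E'
from h import *
delta(G(-.157,.042,.025)-.06*E3+np.array([0,0,.12]),Rdown(-1))
im,d,c=snap('side','side1'); snap('wrist','wrist1')
s=bot.read_state(); p=s['tool_pos']; print(proj(np.array([p,p-[0,0,.014],p-[0,0,.001]]),c), p)
u,v=proj(p,c)[0].astype(int)
a=im[max(0,v-90):v+90,max(0,u-110):u+110]; cv2.imwrite('pics/side1c.png',cv2.cvtColor(cv2.resize(a,None,fx=3.3,fy=3.3,interpolation=cv2.INTER_CUBIC),cv2.COLOR_RGB2BGR)); print(u-110,v-90)
E
```

```text
time: 2.18
tool_pos: [0.5186, -0.2859, 0.2]
tcp_rot: [1.171, 1.242, -1.174]
wrist_force: [-1.3, 1.8, -1.2]
width: 0.413
t 2.18 pos [ 0.5186 -0.2859  0.2   ] dp cm [2.16 0.23 0.21] rot [ 0.003 -0.005  0.007]
[[247.37160147 224.29066833]
 [247.50560149 229.54641542]
 [247.38126841 224.66982462]] [ 0.52000229 -0.28453559  0.20363416]
137 134
```

View pics/side1c.png

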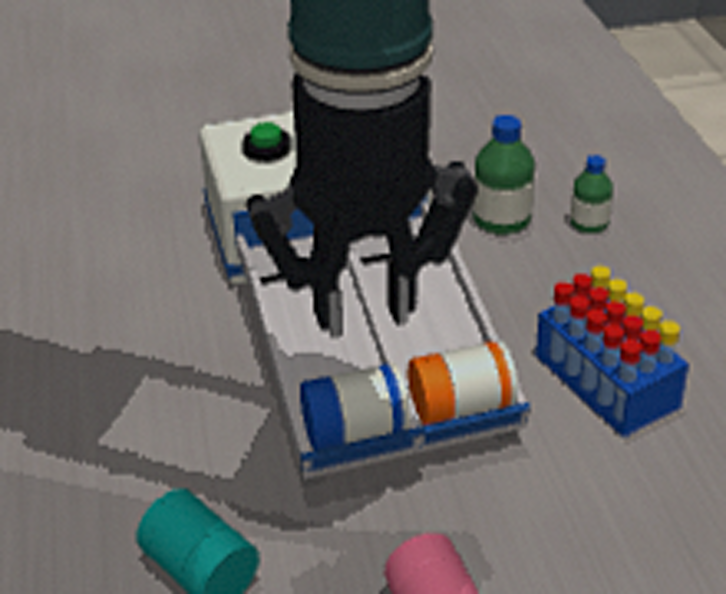

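View pics/wrist1.png

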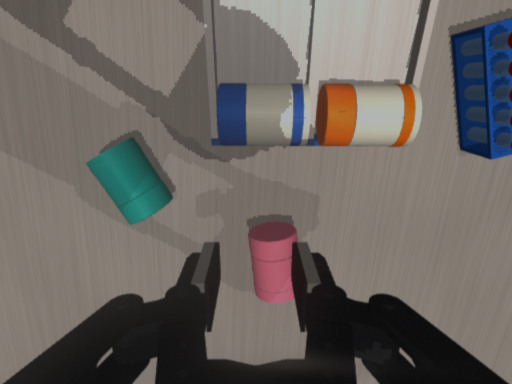

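The side view shows both fingertips at about (238,235) and (259,231), above and short of the jars, and both jars still on the lip. The wrist view shows the tips behind the lip, with the blue jar up and to the left of the pads' midline. I'll measure tip height from depth.

```bash
python3 - <<'E'
from h import *
s=bot.read_state(); p=s['tool_pos']; print(p.round(4), Ro.from_rotvec(s['tcp_rot']).as_matrix().round(3).tolist())
im,d,c=load('side1'); P,u,v=pts(d,c)
m=(abs(P[:,0]-p[0])<.06)&(abs(P[:,1]-p[1])<.04)&(P[:,2]>.13)
Q=P[m]; L=Q[Q[:,0]<p[0]]; R=Q[Q[:,0]>p[0]]
for q in (L,R):
    o=np.argsort(q[:,2])[:25]; print(len(q),q[o].mean(0).round(4),np.percentile(q[:,2],[0,1,3,5]).round(4), 'x',q[q[:,2]<.2][:,0].min().round(4),q[q[:,2]<.2][:,0].max().round(4),'y',q[q[:,2]<.2][:,1].min().round(4))
# lip edge from wrist image (blue) & jar from wrist depth
im,d,c=load('wrist1'); P,u,v=pts(d,c); hsv=cv2.cvtColor(im,cv2.COLOR_RGB2HSV)[v,u].astype(int); H,S,V=hsv.T
b=(H>108)&(H<126)&(S>140)&(u<330)
lip=b&(v>139)&(P[:,2]<.06); print('lip',lip.sum(),P[lip].mean(0).round(4),P[lip].min(0).round(4),P[lip].max(0).round(4))
for nm,m in dict(capblue=b&(u<250)&(v<138),orange=(H>4)&(H<18)&(S>150)&(u<360)&(u>312)).items():
    q=P[m&(P[:,2]>.06)]; t=q[q[:,2]>np.percentile(q[:,2],80)]; print(nm,len(q),'top',t.mean(0).round(4),'xmin',q[:,0].min().round(4),q[:,0].max().round(4),'ymin',q[:,1].min().round(4),q[:,1].max().round(4))
allj=(P[:,2]>.075)&(v<150)&(u>205)&(u<425); q=P[allj]; print('jars x',q[:,0].min(),q[:,0].max(),'pred',(G(-.157,.042,.025)-.035*-N3).round(4),(G(-.157,-.042,.025)+.035*-N3).round(4), 'lip pred',G(-.18,0,.016).round(4))
E
```

```text
[ 0.52   -0.2845  0.2036] [[-0.004, 0.999, 0.054], [0.003, 0.054, -0.999], [-1.0, -0.003, -0.003]]
3497 [ 0.4962 -0.2963  0.1949] [0.1878 0.2019 0.2243 0.2385] x 0.4882 0.5019 y -0.2993
3484 [ 0.5396 -0.2902  0.1929] [0.1875 0.2    0.2197 0.2358] x 0.5361 0.5489 y -0.2977
lip 2 [ 0.5712 -0.2472  0.0459] [ 0.5707 -0.2476  0.0458] [ 0.5717 -0.2468  0.046 ]
capblue 1414 top [ 0.4993 -0.2268  0.084 ] xmin 0.4879 0.5093 ymin -0.2431 -0.2037
orange 2020 top [ 0.5811 -0.2227  0.0841] xmin 0.5691 0.5925 ymin -0.2465 -0.1984
jars x 0.48744683296532293 0.6409450151091122 pred [ 0.4829 -0.2295  0.0584] [ 0.6367 -0.222   0.0584] lip pred [ 0.5608 -0.2468  0.0455]
```

```bash
python3 -m creep '[{"grip":3.5,"dp":[4,0,0.2],"rotation":[0,0,0]},{"grip":3.5,"dp":[8,0,0.3],"rotation":[0,0,0]},{"grip":3.5,"dp":[11.5,0,0.3],"rotation":[0,0,0]},{"grip":3.5,"dp":[13.3,0,0.3],"rotation":[0,0,0]},{"grip":3.5,"dp":[13.3,0,0.3],"rotation":[0,0,0]}]'
python3 - <<'E'
from h import *
delta(G(-.157,.042,.025)-.037*E3+np.array([0,0,.011]),Rdown(-1))
im,d,c=snap('side','side2'); a=im[140:320,150:370]; cv2.imwrite('pics/side2c.png',cv2.cvtColor(cv2.resize(a,None,fx=3.3,fy=3.3,interpolation=cv2.INTER_CUBIC),cv2.COLOR_RGB2BGR))
snap('wrist','wrist2'); print(bot.read_state()['tool_pos'],bot.read_state()['wrist_force'])
E
```

```text
time: 2.7
tool_pos: [0.5185, -0.2849, 0.0684]
tcp_rot: [1.167, 1.244, -1.17]
wrist_force: [-2.0, 0.6, -0.6]
width: 0.41
t 2.7 pos [ 0.5185 -0.2849  0.0684] dp cm [-0.09  0.23 -2.01] rot [ 0.008 -0.005  0.007]
[ 0.52200878 -0.28742965  0.07336682] [ 0.17317597 -0.40880835  1.29630249]
```

View pics/side2c.png

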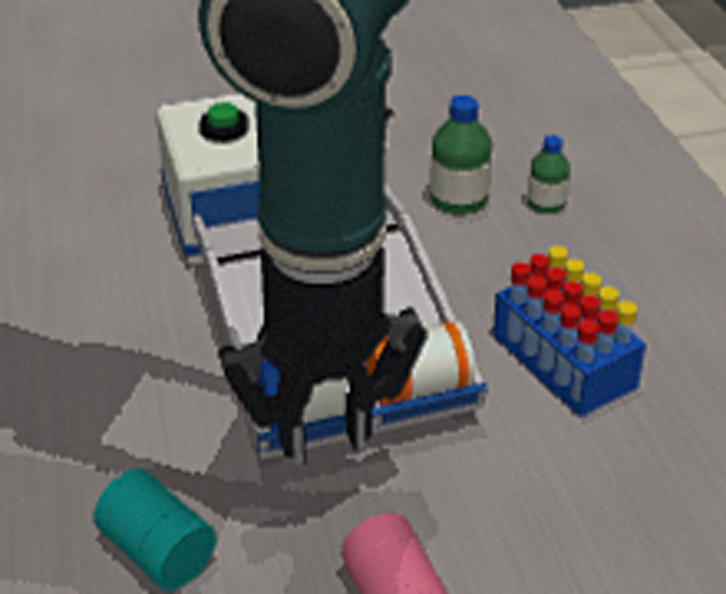

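View pics/wrist2.png

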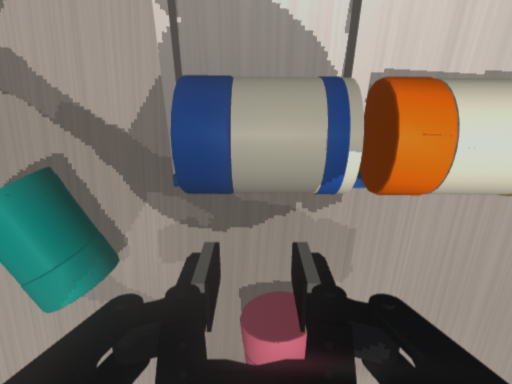

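```bash
python3 -m creep '[{"grip":3.5,"dp":[0.3,0.3,-0.5],"rotation":[0,0,0]},{"grip":3.5,"dp":[0.3,0.3,-1.0],"rotation":[0,0,0]},{"grip":3.5,"dp":[0.3,0.3,-1.4],"rotation":[0,0,0]},{"grip":3.5,"dp":[0.3,0.3,-1.7],"rotation":[0,0,0]},{"grip":3.5,"dp":[0.3,0.3,-1.7],"rotation":[0,0,0]}]'
python3 - <<'E'
from h import *
snap('wrist','wrist3')
delta(G(-.157,.042,.025)-.037*E3+np.array([0,0,.011]),Rdown(-1)); print(bot.read_state()['wrist_force'])
E
```

```text
time: 3.22
tool_pos: [0.5239, -0.2706, 0.0703]
tcp_rot: [1.168, 1.234, -1.167]
wrist_force: [-0.2, 0.2, -0.3]
width: 0.405
t 3.27 pos [ 0.5238 -0.2709  0.07  ] dp cm [ 0.07 -0.38 -0.63] rot [ 0.007  0.001 -0.001]
[ 0.45301137  0.02346363 -0.59071075]
```

View pics/wrist3.png

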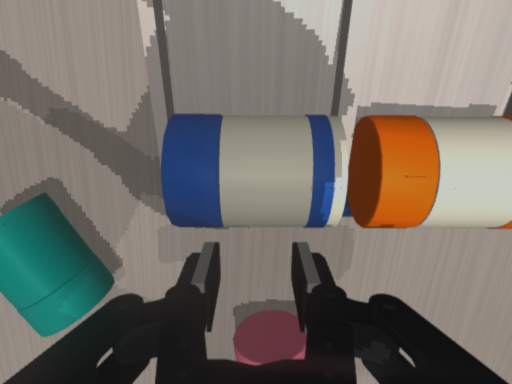

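```bash
python3 -m creep '[{"grip":3.5,"dp":[0,0,-0.4],"rotation":[0,0,0]},{"grip":3.5,"dp":[-0.1,0,-1.0],"rotation":[0,0,0]},{"grip":3.5,"dp":[-0.22,0,-1.7],"rotation":[0,0,0]},{"grip":3.5,"dp":[-0.35,0,-2.4],"rotation":[0,0,0]},{"grip":3.5,"dp":[-0.45,0,-3.0],"rotation":[0,0,0]}]'
python3 - <<'E'
from h import *
snap('wrist','wrist4'); s=bot.read_state(); print(s['tool_pos'],s['wrist_force'])
E
```

```text
time: 3.68
tool_pos: [0.522, -0.2406, 0.0741]
tcp_rot: [1.169, 1.234, -1.168]
wrist_force: [-0.4, -1.7, 0.4]
width: 0.415
[ 0.52173151 -0.23948521  0.07406787] [0.23751266 0.61678136 0.14303959]
```

View pics/wrist4.png

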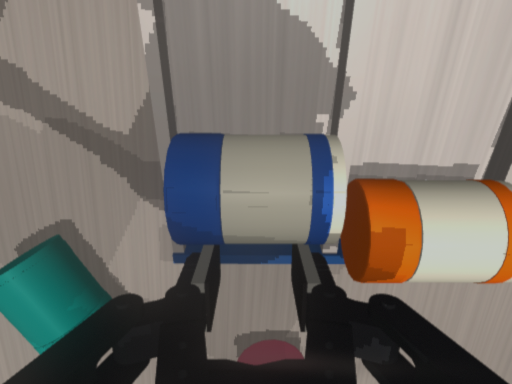

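```bash
python3 -m creep '[{"grip":3.5,"dp":[-0.14,0,-0.8],"rotation":[0,0,0]},{"grip":3.5,"dp":[-0.28,0,-1.6],"rotation":[0,0,0]},{"grip":3.5,"dp":[-0.42,0,-2.4],"rotation":[0,0,0]},{"grip":3.5,"dp":[-0.56,0,-3.2],"rotation":[0,0,0]},{"grip":3.5,"dp":[-0.7,0,-4.0],"rotation":[0,0,0]}]'
python3 -m creep '[{"grip":3.5,"dp":[-0.14,0,-0.8],"rotation":[0,0,0]},{"grip":3.5,"dp":[-0.28,0,-1.6],"rotation":[0,0,0]},{"grip":3.5,"dp":[-0.42,0,-2.4],"rotation":[0,0,0]},{"grip":3.5,"dp":[-0.56,0,-3.2],"rotation":[0,0,0]},{"grip":3.5,"dp":[-0.7,0,-4.0],"rotation":[0,0,0]}]'
python3 - <<'E'
from h import *
snap('wrist','wrist5'); s=bot.read_state(); print(s['tool_pos'],s['wrist_force'])
E
```

```text
time: 4.15
tool_pos: [0.5196, -0.2004, 0.0809]
tcp_rot: [1.168, 1.235, -1.169]
wrist_force: [1.4, -1.2, 0.9]
width: 0.413
time: 4.57
tool_pos: [0.5174, -0.1605, 0.0879]
tcp_rot: [1.169, 1.235, -1.169]
wrist_force: [0.0, -2.2, 0.2]
width: 0.41
[ 0.51724301 -0.15921168  0.08801318] [-0.00361163  1.497132    1.03110118]
```

View pics/wrist5.png

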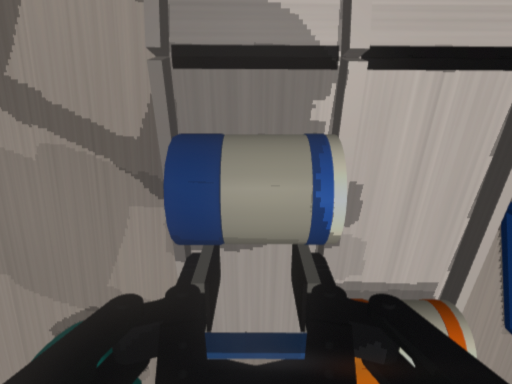

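The wrist view shows the jar square in its lane against both tips, at rows 133–245, with the crest line ahead at row 57.

```bash
python3 -m creep '[{"grip":3.5,"dp":[-0.14,0,-0.8],"rotation":[0,0,0]},{"grip":3.5,"dp":[-0.28,0,-1.6],"rotation":[0,0,0]},{"grip":3.5,"dp":[-0.42,0,-2.4],"rotation":[0,0,0]},{"grip":3.5,"dp":[-0.53,0,-3.0],"rotation":[0,0,0]},{"grip":3.5,"dp":[-0.63,0,-3.6],"rotation":[0,0,0]}]'
python3 -m creep '[{"grip":3.5,"dp":[-0.08,0,-0.5],"rotation":[0,0,0]},{"grip":3.5,"dp":[-0.16,0,-1.0],"rotation":[0,0,0]},{"grip":3.5,"dp":[-0.24,0,-1.4],"rotation":[0,0,0]},{"grip":3.5,"dp":[-0.3,0,-1.8],"rotation":[0,0,0]},{"grip":3.5,"dp":[-0.34,0,-2.2],"rotation":[0,0,0]}]'
python3 - <<'E'
from h import *
snap('wrist','wrist6'); s=bot.read_state(); print(s['tool_pos'],s['wrist_force'])
E
```

```text
time: 5.03
tool_pos: [0.5155, -0.1247, 0.0943]
tcp_rot: [1.168, 1.235, -1.168]
wrist_force: [-0.3, -1.3, 0.7]
width: 0.41
time: 5.45
tool_pos: [0.5142, -0.1029, 0.0975]
tcp_rot: [1.169, 1.235, -1.169]
wrist_force: [0.1, -0.2, 0.0]
width: 0.413
[ 0.51396606 -0.10229133  0.09738231] [ 0.03559542  0.92968451 -0.68718353]
```

View pics/wrist6.png

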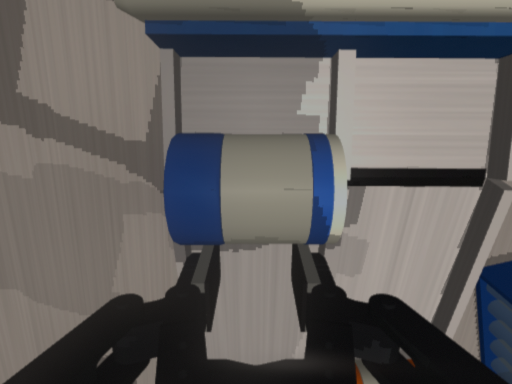

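```bash
python3 -m creep '[{"grip":3.5,"dp":[0,0,-0.4],"rotation":[0,0,0]},{"grip":3.5,"dp":[0,0,-0.8],"rotation":[0,0,0]},{"grip":3.5,"dp":[0,0,-1.2],"rotation":[0,0,0]},{"grip":3.5,"dp":[0,0,-1.5],"rotation":[0,0,0]},{"grip":3.5,"dp":[0,0,-1.8],"rotation":[0,0,0]}]'
python3 - <<'E'
from h import *
snap('wrist','wrist7'); s=bot.read_state(); print(s['tool_pos'],s['wrist_force'])
E
```

```text
time: 5.92
tool_pos: [0.5132, -0.0851, 0.0974]
tcp_rot: [1.168, 1.235, -1.169]
wrist_force: [-0.1, -0.1, 0.5]
width: 0.406
[ 0.51309163 -0.08466101  0.0973609 ] [ 0.31634342 -0.0775121  -0.19754754]
```

View pics/wrist7.png

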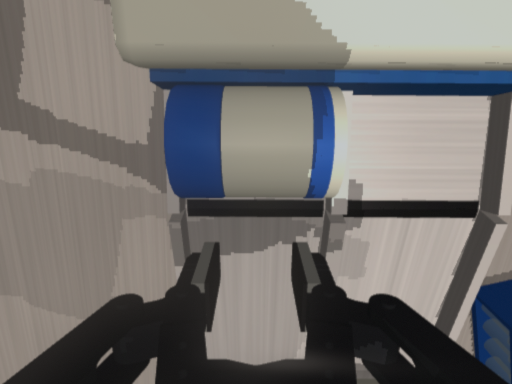

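The wrist view shows the jar past the crest line (row 208), resting against the blue end stop (row 77), with the tips clear of it. I'll come away upward, close the fingers, and look at the button from above.

```bash
python3 -m creep '[{"grip":3.5,"dp":[-1.5,0,1.0],"rotation":[0,0,0]},{"grip":3.5,"dp":[-4.5,0,1.0],"rotation":[0,0,0]},{"grip":0,"dp":[-7.5,0,1.0],"rotation":[0,0,0]},{"grip":0,"dp":[-9.5,0,1.0],"rotation":[0,0,0]},{"grip":0,"dp":[-10.0,0,1.0],"rotation":[0,0,0]}]'
python3 - <<'E'
from h import *
im,d,c=snap('wrist','wrist8'); s=bot.read_state(); print(s['tool_pos'],s['width'])
P,u,v=pts(d,c); H,S,V=cv2.cvtColor(im,cv2.COLOR_RGB2HSV)[v,u].astype(int).T
m=(H>45)&(H<75)&(S>130)&(P[:,2]>.1); 
for q in (P[m&(P[:,0]<.55)],P[m&(P[:,0]>.55)]):
    if len(q): print(len(q),((q.min(0)+q.max(0))/2).round(4),q.min(0).round(4),q.max(0).round(4),np.median(q[:,2]))
E
```

```text
time: 6.38
tool_pos: [0.5165, -0.0961, 0.2021]
tcp_rot: [1.171, 1.228, -1.164]
wrist_force: [-0.2, 0.5, -0.1]
width: 0.004
[ 0.51610287 -0.09596129  0.20115054] 0.002951474336127846
```

View pics/wrist8.png

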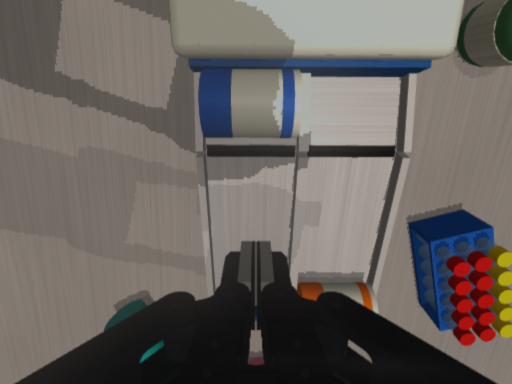

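```bash
python3 -m creep '[{"grip":0,"dp":[0,0,-3],"rotation":[0,0,0]},{"grip":0,"dp":[0,0,-6],"rotation":[0,0,0]},{"grip":0,"dp":[0,0,-8.5],"rotation":[0,0,0]},{"grip":0,"dp":[0,0,-9],"rotation":[0,0,0]},{"grip":0,"dp":[0,0,-9],"rotation":[0,0,0]}]'
python3 - <<'E'
from h import *
im,d,c=snap('wrist','wrist9'); s=bot.read_state(); print(s['tool_pos'],s['width'])
P,u,v=pts(d,c); H,S,V=cv2.cvtColor(im,cv2.COLOR_RGB2HSV)[v,u].astype(int).T
m=(H>45)&(H<75)&(S>130)&(P[:,2]>.1); 
for q in (P[m&(P[:,0]<.55)],P[m&(P[:,0]>.55)]):
    if len(q): t=q[q[:,2]>np.median(q[:,2])-.002]; print(len(q),((t.min(0)+t.max(0))/2).round(4),t.mean(0).round(4),t.min(0).round(4),t.max(0).round(4),np.median(q[:,2]))
r=(V<70)&(abs(P[:,0]-.505)<.03)&(abs(P[:,1]-.06)<.03)&(P[:,2]>.09); print('ring z',np.percentile(P[r][:,2],[5,50,95]).round(4),r.sum())
delta([.505,.060,.17],Rdown(-1))
E
```

```text
time: 6.85
tool_pos: [0.5077, -0.0043, 0.1957]
tcp_rot: [1.165, 1.238, -1.168]
wrist_force: [0.3, 0.0, 0.8]
width: -0.004
[ 0.50806462 -0.00527149  0.19604305] -0.0011684089000533737
1377 [0.5067 0.0614 0.1224] [0.5066 0.0614 0.1221] [0.4943 0.0487 0.1202] [0.5191 0.0741 0.1246] 0.1221442673633014
1821 [0.5903 0.0656 0.1223] [0.5899 0.0658 0.1221] [0.5768 0.0522 0.12  ] [0.6039 0.0789 0.1246] 0.12196006959827731
ring z [0.111  0.1122 0.1189] 2130
t 6.9 pos [ 0.5081 -0.0053  0.196 ] dp cm [ 2.6   0.07 -6.53] rot [0.008 0.    0.002]
```

View pics/wrist9.png

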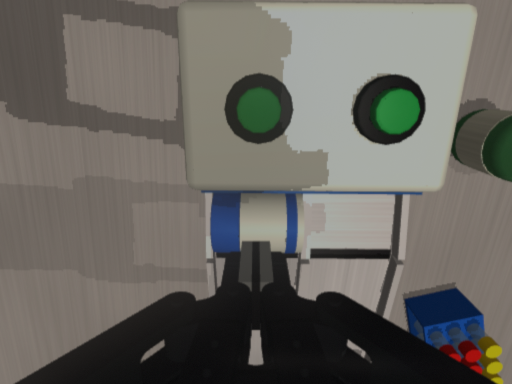

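```bash
python3 -m creep '[{"grip":0,"dp":[0,0.1,-2.5],"rotation":[0,0,0]},{"grip":0,"dp":[0,0.15,-5],"rotation":[0,0,0]},{"grip":0,"dp":[0,0.15,-6.6],"rotation":[0,0,0]},{"grip":0,"dp":[2.5,0.15,-6.6],"rotation":[0,0,0]},{"grip":0,"dp":[4.2,0.15,-6.6],"rotation":[0,0,0]}]'
python3 - <<'E'
from h import *
im,d,c=snap('side','side3'); s=bot.read_state(); p=s['tool_pos']; print(p,s['wrist_force'])
a=im[100:260,160:350]; cv2.imwrite('pics/side3c.png',cv2.cvtColor(cv2.resize(a,None,fx=3.7,fy=3.7,interpolation=cv2.INTER_CUBIC),cv2.COLOR_RGB2BGR))
P,u,v=pts(d,c); m=(abs(P[:,0]-p[0])<.02)&(abs(P[:,1]-p[1])<.02)&(P[:,2]>.1)&(im[v,u].max(1)<150)
E
```

```text
time: 7.32
tool_pos: [0.5073, 0.06, 0.1548]
tcp_rot: [1.168, 1.234, -1.167]
wrist_force: [0.2, -0.1, -0.4]
width: -0.003
[0.50417911 0.05940931 0.1504726 ] [-1.20566825 -1.70101759 -1.8576093 ]
```

View pics/side3c.png

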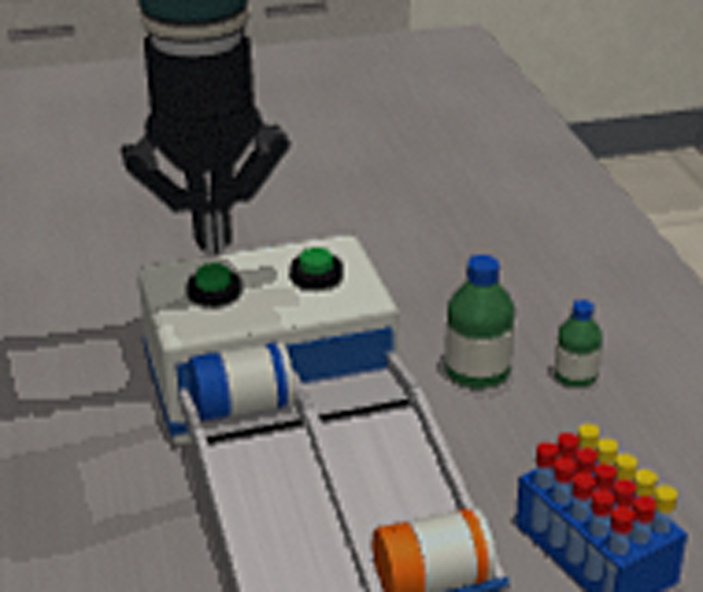

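The side view shows the closed tips above the left button (crop 213,275) with a small gap. The jar is at rest on the end stop and the orange jar is still at the lip.

```bash
python3 -m creep '[{"grip":0,"dp":[0.6,0,0],"rotation":[0,0,0]},{"grip":0,"dp":[1.1,0,0],"rotation":[0,0,0]},{"grip":0,"dp":[1.4,0,0],"rotation":[0,0,0]},{"grip":0,"dp":[1.6,0,0],"rotation":[0,0,0]},{"grip":0,"dp":[1.6,0,0],"rotation":[0,0,0]}]'
python3 -m creep '[{"grip":0,"dp":[0.1,0,0],"rotation":[0,0,0]},{"grip":0,"dp":[0.2,0,0],"rotation":[0,0,0]},{"grip":0,"dp":[0.2,0,0],"rotation":[0,0,0]}]'
```

```text
time: 7.78
tool_pos: [0.507, 0.0601, 0.1397]
tcp_rot: [1.169, 1.234, -1.169]
wrist_force: [-0.1, 0.3, 0.3]
width: -0.003
time: 8.03
tool_pos: [0.507, 0.0604, 0.1378]
tcp_rot: [1.169, 1.234, -1.168]
wrist_force: [0.0, 0.4, -0.0]
width: 0.0
```

```bash
python3 -m creep '[{"grip":0,"dp":[0.1,0,0],"rotation":[0,0,0]},{"grip":0,"dp":[0.2,0,0],"rotation":[0,0,0]},{"grip":0,"dp":[0.2,0,0],"rotation":[0,0,0]}]'
python3 -m creep '[{"grip":0,"dp":[0.1,0,0],"rotation":[0,0,0]},{"grip":0,"dp":[0.2,0,0],"rotation":[0,0,0]},{"grip":0,"dp":[0.2,0,0],"rotation":[0,0,0]}]'
python3 -m creep '[{"grip":0,"dp":[0.1,0,0],"rotation":[0,0,0]},{"grip":0,"dp":[0.2,0,0],"rotation":[0,0,0]},{"grip":0,"dp":[0.2,0,0],"rotation":[0,0,0]}]'
```

```text
time: 8.28
tool_pos: [0.507, 0.0605, 0.1356]
tcp_rot: [1.169, 1.234, -1.168]
wrist_force: [-0.1, 1.1, 1.2]
width: 0.002
time: 8.53
tool_pos: [0.507, 0.0605, 0.1336]
tcp_rot: [1.169, 1.234, -1.168]
wrist_force: [-0.6, 0.8, 2.8]
width: 0.002
time: 8.78
tool_pos: [0.507, 0.0605, 0.1316]
tcp_rot: [1.169, 1.234, -1.168]
wrist_force: [-0.2, -0.0, 5.0]
width: 0.001
```

Contact came at about 0.136, and the spring force is rising. I'll continue to the hard stop.

```bash
python3 -m creep '[{"grip":0,"dp":[0.1,0,0],"rotation":[0,0,0]},{"grip":0,"dp":[0.1,0,0],"rotation":[0,0,0]}]'
python3 -m creep '[{"grip":0,"dp":[0.1,0,0],"rotation":[0,0,0]},{"grip":0,"dp":[0.1,0,0],"rotation":[0,0,0]}]'
```

```text
time: 8.95
tool_pos: [0.507, 0.0605, 0.1306]
tcp_rot: [1.169, 1.234, -1.168]
wrist_force: [0.4, 0.5, 3.8]
width: 0.003
time: 9.12
tool_pos: [0.507, 0.0605, 0.13]
tcp_rot: [1.169, 1.234, -1.168]
wrist_force: [-1.3, 0.6, 5.7]
width: 0.0
```

```bash
python3 -m creep '[{"grip":0,"dp":[0.1,0,0],"rotation":[0,0,0]},{"grip":0,"dp":[0.1,0,0],"rotation":[0,0,0]}]'
python3 -m creep '[{"grip":0,"dp":[0.1,0,0],"rotation":[0,0,0]},{"grip":0,"dp":[0.1,0,0],"rotation":[0,0,0]}]'
```

```text
time: 9.28
tool_pos: [0.5071, 0.0605, 0.1299]
tcp_rot: [1.169, 1.234, -1.168]
wrist_force: [-3.4, 0.5, 12.7]
width: -0.001
time: 9.45
tool_pos: [0.5072, 0.0605, 0.1298]
tcp_rot: [1.169, 1.234, -1.168]
wrist_force: [-5.9, 0.1, 17.0]
width: -0.001
```

The button is on its hard stop: TCP z stalls at 0.130 and the force has risen to 17 N. I'll come away straight up.

```bash
python3 -m creep '[{"grip":0,"dp":[-0.8,0,0],"rotation":[0,0,0]},{"grip":0,"dp":[-3,0,0],"rotation":[0,0,0]},{"grip":0,"dp":[-6,0,0],"rotation":[0,0,0]},{"grip":0,"dp":[-9,0,0],"rotation":[0,0,0]},{"grip":0,"dp":[-12,0,0],"rotation":[0,0,0]}]'
python3 -m creep '[{"grip":0,"dp":[-2,0,0],"rotation":[0,0,0]},{"grip":0,"dp":[-2,0,0],"rotation":[0,0,0]},{"grip":0,"dp":[-2,0,0],"rotation":[0,0,0]}]'
python3 - <<'E'
from h import *
im,d,c=snap('side','side4'); snap('top','top4')
a=im[100:300,160:360]; cv2.imwrite('pics/side4c.png',cv2.cvtColor(cv2.resize(a,None,fx=2.9,fy=2.9,interpolation=cv2.INTER_CUBIC),cv2.COLOR_RGB2BGR))
P,u,v=pts(d,c); H,S,V=cv2.cvtColor(im,cv2.COLOR_RGB2HSV)[v,u].astype(int).T
r=(H>110)&(H<125)&(S>150)&(P[:,2]>.085)&(P[:,0]<.55)&(P[:,0]>.45)&(P[:,1]<0.0); print('blue jar parts',r.sum(),P[r].mean(0),P[r].max(0)); print('seat pred',O+.0388*E3+.042*N3+[0,0,.0185])
s=bot.read_state(); print(s['tool_pos'],s['wrist_force'],s['time'])
E
```

```text
time: 9.87
tool_pos: [0.5057, 0.0603, 0.2474]
tcp_rot: [1.167, 1.236, -1.171]
wrist_force: [-0.4, 0.4, 0.8]
width: 0.0
time: 10.12
tool_pos: [0.5073, 0.0604, 0.2682]
tcp_rot: [1.17, 1.233, -1.167]
wrist_force: [0.3, 0.9, -0.8]
width: -0.001
blue jar parts 9 [ 0.50479888 -0.03720481  0.14808597] [ 0.53967907 -0.00341716  0.57333752]
seat pred [ 0.50814997 -0.03030375  0.0795    ]
[0.50565522 0.0603253  0.26553569] [ 0.75078555  0.15669554 -0.73192771] 10.2167
```

View pics/side4c.png

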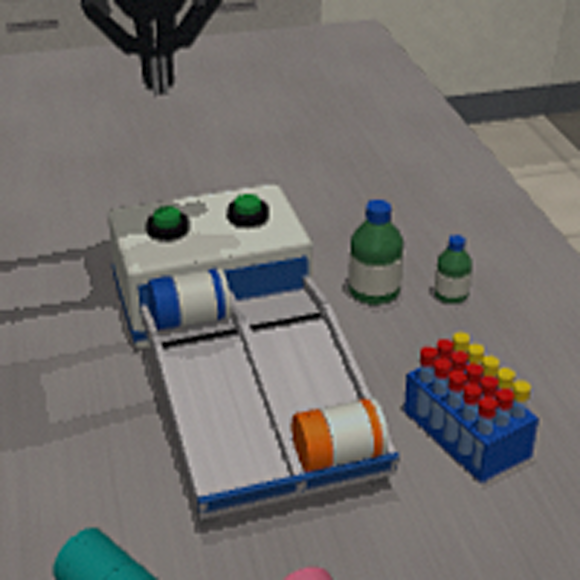

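View pics/top4.png

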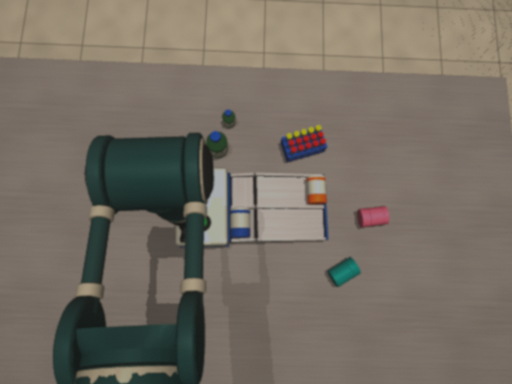

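The blue jar is home at the stop (side crop about (185,300), top about (239,222)). The left button has sprung back, nothing else has moved, and the arm is clear.

```bash
python3 -c "
from workcell import bot
print(bot.finish_job())"
```

```text
the job is handed in; nothing more can be done
None
```

The blue-capped jar is home against the blue end stop, and I then pressed the left button, straight behind its lane, fully down. I handed the job in at about 10.2 s.

- **Jar:** I pushed it up its lane with the partly open fingertips, and it stayed square in the lane. Past the crest it rolled down to the stop by itself. It was still there in the last side and top views.
- **Button:** contact came at a tool height of about 0.136 m. It bottomed at 0.130 m, about 6 mm of travel, with the force rising to 17 N. I then lifted straight up.
- **Rest of the scene:** in the last views the left button had sprung back. The orange jar, rack, bottles and pink and turquoise look-alikes were where they started, and the arm was about 13 cm clear of the button.
- **One check failed:** the final colour-and-depth measurement of the seated jar picked up only nine stray pixels, so it gave no usable position. The seating rests on the pictures alone.

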